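# Hold the brass roller at the top of the incline for its run

### The job

Get the brass roller ready for its timed run: with the fingertips behind it, push it slowly up its lane of the ramp, never letting it run back, until it rests against the red stop at the top. Finish while holding it there with a light push. Do not grip or lift it, and leave the blue roller and everything else where it is.

Things in the scene. Friction and masses are not known exactly. Their poses are not given: they have to be found in the camera images.
- brass_roller: Brass cylinder, 44 mm diameter, 56 mm long, 0.45 to 0.85 kg; origin at its centre, own y along its axis. Starts lying across one of the two lanes at the ramp's foot, against the catch strip; let go, it rolls back there. Pushing it up takes 2 to 6 N. It must never run free faster than 0.15 m/s, nor be pushed faster than 0.3 m/s at any moment, nor be pressed by the fingers with more than 35 N.
- blue_roller: Blue plastic roller of the same size (44 mm diameter, 56 mm long), light, lying at the foot of the other lane; origin at its centre. Leave it there.
- stop_foot (a point): Point on the ramp's floor at the foot of the red stop's face, midway across the ramp, about 72 mm above the table. x points up the slope along the floor (7 degrees), z square to the floor, y level across. The lanes run along x, centred at y = +34 and -34 mm. The face is square to the floor, rigid, 34 mm high: a roller against it has its centre at x = -22, z = 22 mm.
- catch_strip (a point): Point on the ramp's floor, midway across, at the uphill edge of the black rubber strip at the foot that the rollers lie against; axes as stop_foot, which is 291 mm up the slope. The strip is 6 mm high, 10 mm wide (x = -10 to 0), across both lanes; a roller at rest there has its centre at x = +15 mm, so a fingertip behind it must stay above the strip. Floor goes on to x = -54 mm.
- ramp: Fixed two-lane aluminium incline on a foot beam and a laboratory jack; 378 x 138 mm (174 mm over the black light-gate heads, lower than the rails). Each lane is 62 mm wide (a roller has 3 mm clear at each end) between rails 14 mm above the floor. Origin on the table under the middle of the rollers' run, x level in the uphill direction, z up.
- sleeve: Aluminium tube standing on end beside the ramp on the table, 44 mm diameter, 56 mm high; origin at the centre of its underside. Leave it.
- masses: Stack of brass slotted masses on a hanger, 48 mm diameter, 97 mm high, on the table beside the ramp; origin at the centre of its underside. Leave it.
- level: Small aluminium spirit level standing on edge on the table on the robot's side of the ramp, 150 x 24 x 40 mm, long axis x; origin at the centre of its underside. Leave it.
- caliper: Caliper lying on the table to the right, about 200 mm long, 10 mm thick; origin near its middle. Leave it.
- tape: Roll of blue tape lying flat on the table to the left, 90 mm diameter, 20 mm high; origin at the centre of its underside. Leave it.
- pencil: Yellow pencil lying on the table to the right, 160 mm long, 8 mm thick. Leave it.
Not all that is in view belongs to the job. Leave any turquoise look-alike of the brass_roller alone.

How it is judged:
By the outcome, as a careful person would: the job done as asked, in the order asked, and still so for the second after the job is handed in, while the arm keeps its last pose, push and grip.
It also fails if it takes over 38 s, if anything falls off the work surface, if the arm or the gripper's body presses on something with over 40 N, if the wrist force passes 120 N, or if a joint passes its speed limit or range.

### The arm

A 6-joint arm with a two-finger parallel gripper is mounted at the origin on the work surface. World frame = base frame: x ahead of the robot, y to its left, z up, the work surface at z = 0. Lengths are in mm, angles in rad, forces in N, time in s.
With the tool pointing down it reaches from about 350 to 975 mm from the base axis. Payload 7.1 kg.
Tool frame: the origin (TCP) lies on the front face of the gripper's body, between the roots of the fingers; the fingertips stand 80 mm ahead of it and the grasp point (between the pads) lies 61 mm ahead of it (env.tips_ahead is the distance from the TCP to the fingertips, in mm); z points along the fingers, y is the direction in which the jaws open and shut (so a half turn about z gives the same grasp; the last joint's range is limited). The gripper opens to 88 mm and grips with 3 to 60 N. Pads are 20 mm wide; open, the fingers measure 115 mm over their backs; the gripper's body (75 mm by 178 mm) begins 61 mm behind the grasp point.
Start: joints at [1.19, 0.423, 1.63, -0, 1.089, -0.019], TCP at [221.192, 584.534, 302.675] pointing down, gripper open.
Joint ranges: [-3, 3], [-0.9, 2.11], [0.09, 2.58], [-1.31, 4.45], [0.11, 2.69], [-2.54, 2.54]. Speed limits (rad/s): [2.39, 2.39, 3.01, 3.14, 3.14, 3.14].

### API

Orientations are given as a unit quaternion [x, y, z, w].
In Python, from station import env, set_gripper, viewer, workorder gives the robot as it stands. Calls block until the motion is done:
- env.reach(position, orientation): joint-space move of the TCP to a pose.
- env.move_l(position, rot=None, rate=150, f_stop=None): straight line of the TCP; rot=None keeps the orientation; rate is the mean speed in mm/s. With f_stop (N) it stops when the force on the tool has changed by that much, and returns True; else False.
- env.move_joints(angles): joint-space move.
- set_gripper(opening): finger opening in mm; the grip force is fixed at half the most; returns when the fingers have stopped.
- env.hold(seconds).
- env.ik(position, orientation): joint angles nearest the present ones, or None.
- env.read_state(): the state.
- viewer.camera(name): name is "scene" or "side" or "wrist"; returns the picture (384x512x3 uint8, blue, green, red); there is no depth.
- viewer.camera_params(name): a dict with "fx", "fy", "cx", "cy" (pixels), "dist" ([k1, k2, p1, p2, k3] as OpenCV has them; the pictures are not rectified), "pose" (4x4, takes a point from camera to world coordinates); the wrist camera has in their place "tool_from_camera" (4x4, takes a point from camera to tool coordinates, whose origin is the TCP and whose axes are the flange's). Camera axes: x right, y up, looking along -z (the intrinsics and any distortion apply to the point x, -y, -z); pixel columns grow to the right and rows downward; lengths in mm; the calibration is good to about 2 mm. A picture is of the moment at which its call begins: read the wrist's pose just before it. camera_params takes no time and is no camera call.
A pose or a line that the arm cannot do raises env.IKError and nothing moves.
- workorder.sign_off(): hands the job in, once; it reports no verdict.
The state is a dict: "time_s": time; "qpos": joint angles; "dq": joint speeds; "tau": joint torques, N m; "tool_pos": TCP position; "orientation": TCP orientation; "force": force on the tool from outside, world axes, zero at the start; "wrist_torque": the same for the moment, N m; "width": finger opening in mm.
Only numpy, scipy, OpenCV 4.12 (cv2) and the standard library are available. Lean on these libraries where they do the work, as an engineer would, in place of code of your own. Each camera call takes 0.05 s, during which the arm holds its last target.

## Working session

There is one attempt and no reset: what is moved stays moved. The work goes in short steps, each a Python script; the robot and the scene stay as the last script left them, time stands still between calls to the robot, and variables do not carry over. Pictures are saved under pics/ and viewed, and the job is handed in when it is done.

```bash
ls; mkdir -p pics; python3 - <<'E'
from station import env, set_gripper, viewer, workorder
import cv2
print(env.read_state())
for n in ["scene","side","wrist"]:
    im=viewer.camera(n); cv2.imwrite(f"pics/{n}0.png",im); p=viewer.camera_params(n); print(n,p)
E
```

```text
pics
{'time_s': 0.0, 'qpos': array([ 1.19002421e+00,  4.23824373e-01,  1.63069858e+00, -9.98467054e-06,
        1.08857638e+00, -1.89733845e-02]), 'dq': array([ 7.64553164e-05,  9.57016746e-04, -2.50764228e-04, -3.35147531e-04,
       -1.76289806e-04, -7.98899926e-04]), 'tau': array([-1.53758276e-03, -5.44607913e+01, -2.73667824e+01,  6.42323191e-02,
        2.28309928e-02, -9.59963381e-05]), 'tool_pos': array([221.02358751, 584.14842449, 301.90851053]), 'orientation': array([ 1.79912003e-01,  9.83682420e-01, -7.39218162e-04, -1.45237901e-04]), 'force': array([ 2.06234608,  0.62494797, -0.00403233]), 'wrist_torque': array([-0.00759255, -0.02449444,  0.00030027]), 'width': 87.86212823935358}
scene {'fx': 349.22698442563626, 'fy': 349.22698442563626, 'cx': 254.7543277655837, 'cy': 191.80737702443895, 'dist': array([-0.09712441,  0.        ,  0.        ,  0.        ,  0.        ]), 'pose': array([[-7.23444980e-01, -4.94022200e-01,  4.82254524e-01,
         1.14324761e+03],
       [ 6.90339336e-01, -5.25418588e-01,  4.97359938e-01,
         5.61046898e+02],
       [ 7.67864020e-03,  6.92
[... 529 characters left out ...]
e-03,  7.78844064e-01,  6.27215039e-01,
         8.54701229e+02],
       [ 0.00000000e+00,  0.00000000e+00,  0.00000000e+00,
         1.00000000e+00]])}
wrist {'fx': 276.3267527212709, 'fy': 276.3267527212709, 'cx': 258.72325473192546, 'cy': 188.41474938733168, 'dist': array([0.01094373, 0.        , 0.        , 0.        , 0.        ]), 'tool_from_camera': array([[-1.01149441e-03,  9.65480422e-01,  2.60473667e-01,
         7.09847700e+01],
       [ 9.99999486e-01,  9.92916417e-04,  2.02909310e-04,
        -3.79032785e-01],
       [-6.27236146e-05,  2.60473739e-01, -9.65480931e-01,
        -8.30805369e+01],
       [ 0.00000000e+00,  0.00000000e+00,  0.00000000e+00,
         1.00000000e+00]])}
```

View pics/scene0.png

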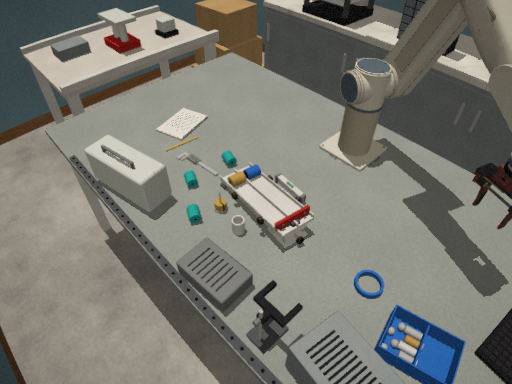

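View pics/side0.png

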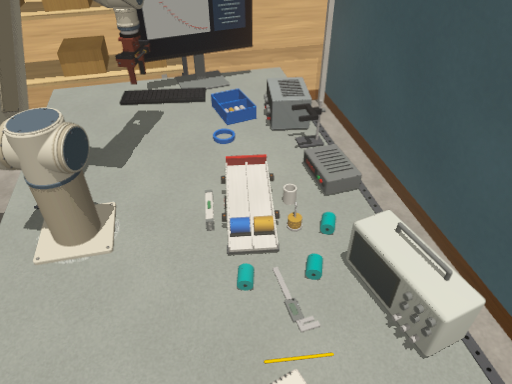

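View pics/wrist0.png

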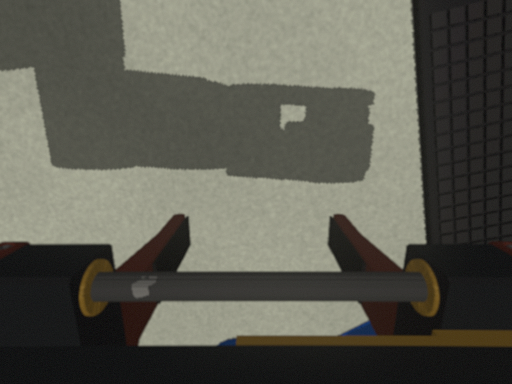

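Candidates (scene px): gold cylinder on the ramp's foot (236,178), blue roller (252,171), turquoise look-alikes (229,158), (190,179), (194,213), brass masses (220,204), and amber bottle in the box (411,341). By the description, it is the gold one at (236,178), which is (264,225) in the side view. I'll check it in close crops.

```bash
python3 - <<'E'
import cv2
a=cv2.imread("pics/scene0.png")[145:255,205:330]; b=cv2.imread("pics/side0.png")[145:260,190:310]
cv2.imwrite("pics/c_scene.png",cv2.resize(a,None,fx=6,fy=5.4 if 0 else 6,interpolation=cv2.INTER_CUBIC)[:600])
cv2.imwrite("pics/c_side.png",cv2.resize(b,None,fx=5,fy=5,interpolation=cv2.INTER_CUBIC))
E
```

```text
(no output)
```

View pics/c_scene.png

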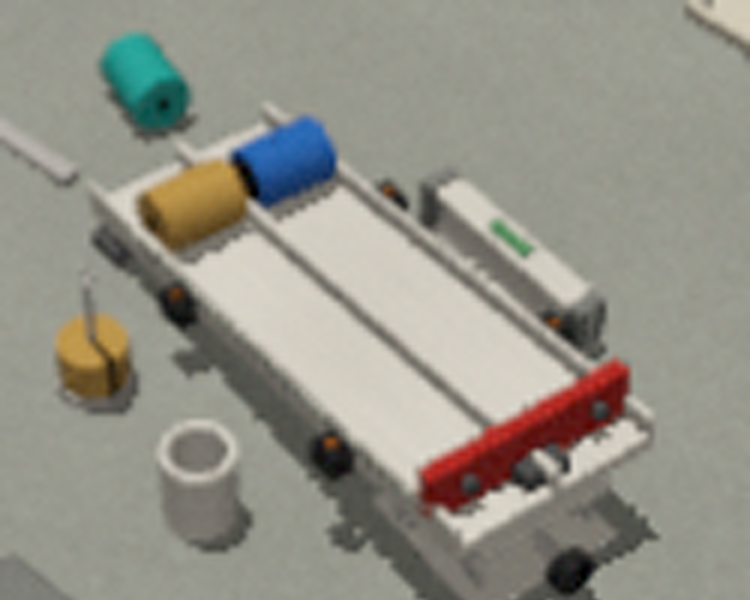

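View pics/c_side.png

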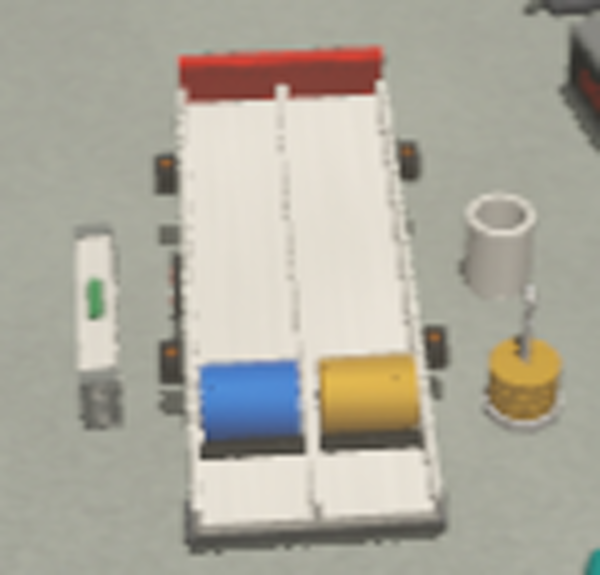

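The crops show the brass roller on the far lane (outer, away from the robot) at the ramp's foot against the black strip, and the blue one on the near lane. The stop is at the top (uphill ≈ +y world). Next step is to triangulate coarsely.

```bash
cat > h.py <<'E'
import numpy as np, cv2
from scipy.spatial.transform import Rotation as R
def ray(p,uv,pose):
    K=np.array([[p['fx'],0,p['cx']],[0,p['fy'],p['cy']],[0,0,1]])
    n=cv2.undistortPoints(np.array([[uv]],float),K,np.array(p['dist']))[0,0]
    d=pose[:3,:3]@np.array([n[0],-n[1],-1.]); return pose[:3,3],d/np.linalg.norm(d)
def tri(rays):
    A=np.zeros((3,3));b=np.zeros(3)
    for o,d in rays:
        P=np.eye(3)-np.outer(d,d);A+=P;b+=P@o
    x=np.linalg.solve(A,b); return x,[np.linalg.norm((np.eye(3)-np.outer(d,d))@(x-o)) for o,d in rays]
def onz(r,z): o,d=r; return o+d*(z-o[2])/d[2]
def proj(p,X,pose):
    c=np.linalg.inv(pose)@np.append(X,1); c=c[:3]*[1,-1,-1]
    K=np.array([[p['fx'],0,p['cx']],[0,p['fy'],p['cy']],[0,0,1]])
    return cv2.projectPoints(c[None],np.zeros(3),np.zeros(3),K,np.array(p['dist']))[0][0,0]
RNG={'red':[((0,120,70),(8,255,255)),((172,120,70),(180,255,255))],'blue':[((105,130,60),(122,255,255))],'brass':[((14,110,60),(28,255,255))]}
def mask(im,c):
    h=cv2.cvtColor(im,cv2.COLOR_BGR2HSV);m=0
    for a,b in RNG[c]: m=m|cv2.inRange(h,a,b)
    return m
def blobs(im,c,amin=40):
    n,l,s,ce=cv2.connectedComponentsWithStats(mask(im,c))
    return [(s[i][:5].tolist(),ce[i].round(1).tolist()) for i in range(1,n) if s[i][4]>=amin]
E
python3 - <<'E'
from h import *
from station import viewer
im={n:cv2.imread(f"pics/{n}0.png") for n in("scene","side")}
for c in RNG:
  for n in im: print(c,n,blobs(im[n],c))
P={n:viewer.camera_params(n) for n in im}
E
```

```text
red scene [([104, 33, 37, 20, 413], [122.0, 43.0]), ([275, 205, 35, 25, 287], [292.4, 217.3])]
red side [([119, 37, 19, 15, 178], [128.0, 43.4]), ([116, 59, 21, 25, 198], [128.0, 67.5]), ([226, 154, 40, 11, 348], [245.6, 159.3])]
blue scene [([244, 165, 17, 14, 146], [252.7, 171.2]), ([354, 270, 30, 28, 336], [368.6, 283.5]), ([375, 305, 90, 79, 3633], [422.9, 349.2])]
blue side [([211, 89, 45, 36, 1002], [233.2, 106.1]), ([213, 129, 22, 15, 178], [223.5, 135.9]), ([231, 218, 19, 13, 220], [239.5, 223.9])]
brass scene [([195, 0, 70, 67, 2934], [232.1, 26.6]), ([169, 47, 36, 25, 263], [191.3, 59.4]), ([104, 70, 55, 27, 240], [130.5, 83.0]), ([81, 92, 20, 15, 98], [91.7, 98.6]), ([0, 115, 50, 30, 273], [24.3, 128.2]), ([166, 137, 32, 14, 52], [181.1, 143.3]), ([229, 172, 18, 14, 172], [237.3, 178.4]), ([215, 198, 11, 13, 116], [220.0, 204.0]), ([404, 335, 16, 13, 115], [411.6, 341.0])]
brass side [([20, 0, 80, 12, 755], [56.2, 5.0]), ([204, 0, 123, 100, 6355], [280.2, 40.6]), ([22, 10, 106, 69, 5641], [70.9, 44.8]), ([187, 55, 8, 19, 109], [190.4, 64.0]), ([144, 59, 24, 13, 176], [155.5, 64.0]), ([28, 72, 102, 37, 800], [61.2, 89.6]), ([167, 73, 15, 4, 43], [173.3, 74.2]), ([136, 75, 25, 5, 73], [148.2, 76.9]), ([325, 95, 187, 245, 2415], [435.2, 233.5]), ([288, 213, 14, 16, 181], [294.2, 220.4]), ([254, 216, 20, 15, 274], [263.3, 223.2]), ([264, 353, 70, 11, 242], [298.0, 357.6])]
```

```bash
python3 - <<'E'
from h import *
from station import viewer,env
P={n:viewer.camera_params(n) for n in("scene","side")}
r=lambda n,uv: ray(P[n],uv,P[n]['pose'])
S={}
for k,a,b in [('brass',(237.3,178.4),(263.3,223.2)),('blue',(252.7,171.2),(239.5,223.9)),
 # stop top edge front corners: far-lane side, near side
 ('stopF',(205+422/6,145+470/6),(190+381/5,145+51/5)),('stopN',(205+623/6,145+366/6),(190+181/5,145+60/5)),
 ('sleeve_top',(205+199/6,145+450/6),(190+501/5,145+215/5)),('mass_top',(205+93/6,145+335/6),(190+524/5,145+355/5))]:
    x,e=tri([r('scene',a),r('side',b)]);S[k]=x;print(k,x.round(1),np.round(e,1))
m=(S['stopF']+S['stopN'])/2; f=(S['brass']+S['blue'])/2
d=m-f; print('yaw deg',np.degrees(np.arctan2(d[1],d[0])),np.linalg.norm(d[:2]), 'stopwidth',S['stopF']-S['stopN'],m)
E
```

```text
brass [ 544.6 -153.6   62. ] [2.7 2.7]
blue [ 477.2 -141.7   63.4] [2.7 2.7]
stopF [621.9 114.8 107.3] [1.8 1.8]
stopN [489.4 139.1 105.5] [2.4 2.4]
sleeve_top [670.2  -8.6  54. ] [2.7 2.7]
mass_top [ 650.1 -125.3   41.1] [2.2 2.2]
yaw deg 80.74563577460232 278.2145911729893 stopwidth [132.53137458 -24.24933659   1.84402698] [555.66086706 126.94545044 106.3946255 ]
```

Roller height of 62 mm (expected 60), stop top edge at 106 mm (expected 106), and run length all agree. Uphill yaw is about 80°. Next is a hover with the wrist camera to refine this, so I'll check IK for the push poses first.

```bash
cat >> h.py <<'E'
def frame(psi,s=1):
    c,sn=np.cos(np.radians(7)),np.sin(np.radians(7)); p=np.radians(psi)
    u=np.array([c*np.cos(p),c*np.sin(p),sn]); v=np.array([-np.sin(p),np.cos(p),0]); w=np.cross(u,v)
    return np.column_stack([u,v,w])   # ramp x,y,z axes
def toolq(F,s):  # tool z=-w, tool x = s*u
    z=-F[:,2];x=s*F[:,0];return R.from_matrix(np.column_stack([x,np.cross(z,x),z])).as_quat()
E
python3 - <<'E'
from h import *
from station import env
F=frame(80.3)
m=np.array([555.7,126.9,106.4])-34*F[:,2]; print('stopfoot',m)
for s in (1,-1):
  q=toolq(F,s)
  for x in (-310,-290,-55):
    for h in (12+80,260):
      P=m+F@np.array([x,-34,h]); j=env.ik(P,q); print(s,x,h,P.round(0),None if j is None else np.round(j,2))
print(env.tips_ahead)
E
```

```text
stopfoot [556.39814546 130.98431918  72.65343084]
1 -310 92 [ 536. -189.  126.] [-0.41  0.61  1.84  0.18  0.74 -0.37]
1 -310 260 [ 533. -209.  293.] [-0.44  0.37  1.74  0.13  1.07 -0.34]
1 -290 92 [ 540. -170.  129.] [-0.37  0.6   1.84  0.18  0.73 -0.34]
1 -290 260 [ 536. -190.  295.] [-0.41  0.36  1.75  0.14  1.06 -0.31]
1 -55 92 [579.  60. 157.] [0.04 0.56 1.83 0.18 0.74 0.08]
1 -55 260 [575.  40. 324.] [0.   0.32 1.73 0.14 1.07 0.11]
-1 -310 92 [ 536. -189.  126.] None
-1 -310 260 [ 533. -209.  293.] None
-1 -290 92 [ 540. -170.  129.] None
-1 -290 260 [ 536. -190.  295.] None
-1 -55 92 [579.  60. 157.] None
-1 -55 260 [575.  40. 324.] None
80.0
```

```bash
python3 - <<'E'
from h import *
from station import env,viewer,set_gripper
F=frame(80.3); m=np.array([556.4,131,72.65])
env.reach(m+F@np.array([-325,-34,270]),toolq(F,1))
set_gripper(12)
env.hold(0.3)
s=env.read_state(); im=viewer.camera("wrist"); cv2.imwrite("pics/w1.png",im)
np.savez("w1.npz",p=s['tool_pos'],q=s['orientation'])
print(s['time_s'],s['tool_pos'],s['force'],s['width'])
E
```

```text
4.6917 [ 530.04325082 -225.13524521  301.04779577] [ 0.20797098 -0.16919449 -0.33719897] 12.024501854173748
```

View pics/w1.png

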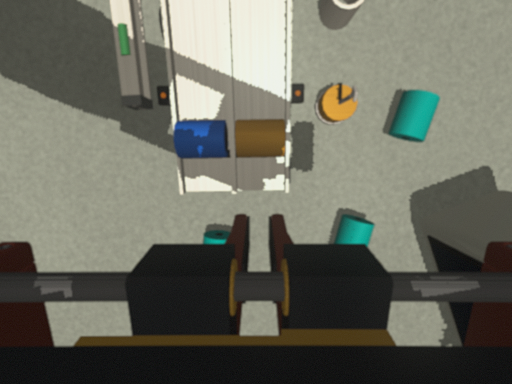

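Wrist view: brass roller at about (261,138), blue at (201,139), centre rail at col ~233, and fingers at rows 215+. The fingers look aligned with the ramp axis. I'll measure from this view.

```bash
python3 - <<'E'
from h import *
from station import viewer
im=cv2.imread("pics/w1.png"); d=np.load("w1.npz"); p=viewer.camera_params("wrist")
T=np.eye(4);T[:3,:3]=R.from_quat(d['q']).as_matrix();T[:3,3]=d['p']
C=T@p['tool_from_camera']
h=cv2.cvtColor(im,cv2.COLOR_BGR2HSV)
F=frame(80.3);m=np.array([556.4,131,72.65])
for name,lo,hi,roi in [('brass',(8,90,30),(30,255,255),(232,110,292,165)),('blue',(100,90,30),(125,255,255),(168,110,232,165))]:
    M=np.zeros(h.shape[:2],np.uint8);x0,y0,x1,y1=roi;M[y0:y1,x0:x1]=cv2.inRange(h,lo,hi)[y0:y1,x0:x1]
    M=cv2.morphologyEx(M,cv2.MORPH_OPEN,np.ones((3,3)))
    c=max(cv2.findContours(M,0,2)[0],key=cv2.contourArea);rc=cv2.minAreaRect(c);bb=cv2.boundingRect(c);print(name,rc,bb)
    X=onz(ray(p,rc[0],C),61); print(' centre world',X.round(1),'stop frame',(F.T@(X-m)).round(1))
    x,y,w,hh=bb
    for uv in [(x,y+hh/2),(x+w,y+hh/2),(x+w/2,y),(x+w/2,y+hh)]: print('  ',(F.T@(onz(ray(p,uv,C),61)-m)).round(1))
# predicted overlays
for X in [(-276,-34,22),(-276,34,22),(-345,0,0),(-345,69,14),(-345,-69,14),(-276-0,-69,14),(-276,69,14)]: print(X,proj(p,m+F@np.array(X,float),C).round(1))
E
```

```text
brass ((259.5, 138.0), (36.0, 49.0), 90.0) (235, 120, 50, 37)
 centre world [ 543.2 -153.3   61. ] stop frame [-281.7  -34.9   22.9]
   [-282.3   -6.    22.9]
   [-282.4  -65.    22.9]
   [-261.2  -35.5   20.3]
   [-303.8  -35.5   25.6]
blue ((200.5, 139.0), (36.0, 53.0), 90.0) (174, 121, 54, 37)
 centre world [ 474.4 -142.6   61. ] stop frame [-282.9   34.7   23. ]
   [-283.4   65.9   23.1]
   [-283.4    2.3   23.1]
   [-262.3   33.4   20.5]
   [-305.    34.8   25.7]
(-276, -34, 22) [258.7 133. ]
(-276, 34, 22) [200.9 133. ]
(-345, 0, 0) [233.  185.1]
(-345, 69, 14) [177.7 187.9]
(-345, -69, 14) [286.3 187.8]
(-276, -69, 14) [287.8 132.5]
(-276, 69, 14) [173.2 132.6]
```

```bash
python3 - <<'E'
import cv2
im=cv2.imread("pics/w1.png")[0:210,140:320]
cv2.imwrite("pics/w1c.png",cv2.resize(im,None,fx=2.85,fy=2.85,interpolation=cv2.INTER_CUBIC))
E
```

```text
(no output)
```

View pics/w1c.png

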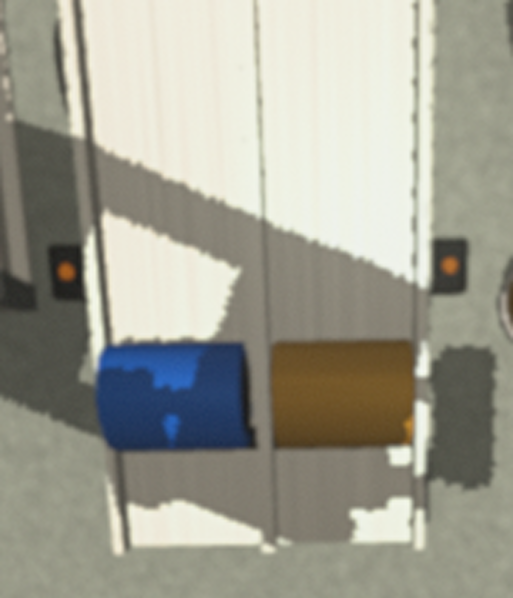

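Both rollers and the ramp's foot edge sit ≈5.7 mm further downhill than my first stop estimate. I had probably taken the stop's back top edge there. Lateral error is under 1 mm. I'll correct the frame, check yaw on the rail, then descend behind the roller.

```bash
cat >> h.py <<'E'
F=frame(80.3); M0=np.array([556.4,131,72.65])+F@np.array([-5.7,-0.5,0.])
E
python3 - <<'E'
from h import *
from station import env,viewer,set_gripper
d=np.load("w1.npz"); p=viewer.camera_params("wrist")
T=np.eye(4);T[:3,:3]=R.from_quat(d['q']).as_matrix();T[:3,3]=d['p'];C=T@p['tool_from_camera']
# centre rail top (14 above floor): intersect plane; and foot edge, right rail outer
for uv in [(140+257/2.85,3),(140+262/2.85,180/2.85),(140+268/2.85,545/2.85),(140+434/2.85,3),(140+420/2.85,545/2.85)]:
    o,dd=ray(p,uv,C); n=F[:,2]; t=((M0+14*n-o)@n)/(dd@n); print((F.T@(o+t*dd-M0)).round(1))
g=lambda x,h:M0+F@np.array([x,-34.,h])
env.move_l(g(-324,150),toolq(F,1),rate=150)
print(env.move_l(g(-324,92),rate=50,f_stop=10))
env.hold(.2);s=env.read_state();print(s['time_s'],(F.T@(s['tool_pos']-M0)).round(1),s['force'].round(2))
for n in("side","scene","wrist"): cv2.imwrite(f"pics/{n}2.png",viewer.camera(n))
a=cv2.imread("pics/side2.png")[140:270,190:310];b=cv2.imread("pics/scene2.png")[125:255,200:320]
cv2.imwrite("pics/c2.png",cv2.resize(np.hstack([a,b]),None,fx=3.3,fy=3.3,interpolation=cv2.INTER_CUBIC))
E
```

```text
[-134.2   -3.1   14. ]
[-193.4   -3.3   14. ]
[-343.7   -2.    14. ]
[-134.3  -69.6   14. ]
[-343.8  -69.9   14. ]
False
7.2 [-324.   -34.1   92.3] [-0.98  0.19 -0.05]
```

View pics/c2.png

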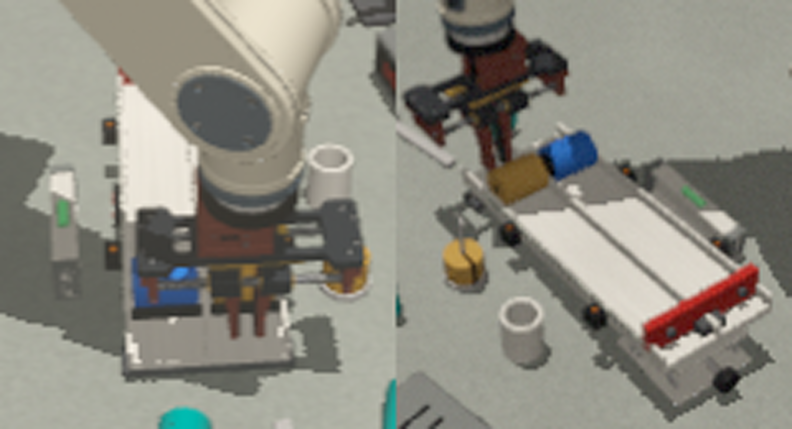

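View pics/wrist2.png

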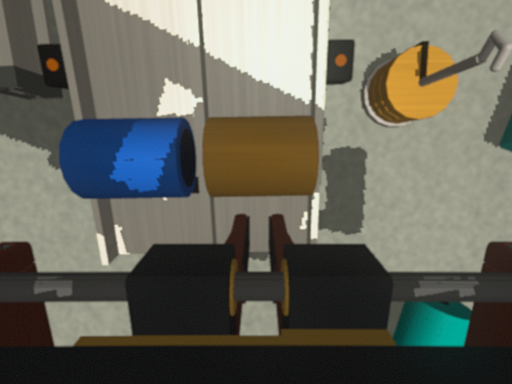

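Fingers are behind the brass roller, centred in its lane and clear of it. The gripper's outer ends hang down towards the masses' hook and the blue roller, so I'll triangulate their lowest points before pushing.

```bash
python3 - <<'E'
from h import *
from station import viewer
P={n:viewer.camera_params(n) for n in("scene","side")}
r=lambda n,uv: ray(P[n],uv,P[n]['pose'])
for k,a,b in [('far prong',(210.3,169.8),(296,227.3)),('near prong',(249,153.8),(237,230.3)),('tips',(200+490/3.3-120,125+166/3.3),(190+248/3.3,140+335/3.3))]:
    x,e=tri([r('scene',a),r('side',b)]);print(k,x.round(1),(F.T@(x-M0)).round(1),np.round(e,1))
for k,a,b in [('mass hook',(200+462/3.3-120,125+210/3.3),(190+524/5+1,145+290/5)),('sleeve',(200+523/3.3-120,125+312/3.3),(190+501/5,145+215/5))]:
    x,e=tri([r('scene',a),r('side',b)]);print(k,x.round(1),(F.T@(x-M0)).round(1),np.round(e,1))
E
```

```text
far prong [ 614.5 -225.7  100.1] [-330.2 -116.9   68.9] [5.8 5.8]
near prong [ 454.4 -195.5   99.3] [-327.6   46.    67.8] [9.4 9.4]
tips [ 540.  -206.2   39.9] [-330.9  -40.2    8.4] [0.3 0.3]
mass hook [ 646.9 -128.8   97.6] [-230.3 -132.5   54.1] [3.9 3.9]
sleeve [669.2  -9.1  54.8] [-114.7 -134.3   -3.2] [3.5 3.5]
```

Lowest prong points are ≈68 mm above the floor line, and the hook is ≈54 mm in the ramp frame. That clears, and lies ~10 mm laterally beyond the body. I'll raise the tips 3 mm for margin and start a gentle push.

```bash
cat >> h.py <<'E'
def g(x,h=95.,y=-34.): return M0+F@np.array([x,y,h])
def show(env):
    s=env.read_state();print(round(s['time_s'],2),(F.T@(s['tool_pos']-M0)).round(1),'F ramp',(F.T@s['force']).round(2))
E
python3 - <<'E'
from h import *
from station import env,viewer
env.move_l(g(-324),rate=30); show(env)
print(env.move_l(g(-285),rate=22,f_stop=15)); show(env)
cv2.imwrite("pics/w3.png",viewer.camera("wrist")); show(env)
E
```

```text
7.6 [-324.   -34.2   95.3] F ramp [0.36 0.24 0.12]
False
9.53 [-285.   -34.    94.9] F ramp [-0.97  0.34  0.06]
9.57 [-285.  -34.   95.] F ramp [-2.3   0.56  1.5 ]
```

View pics/w3.png

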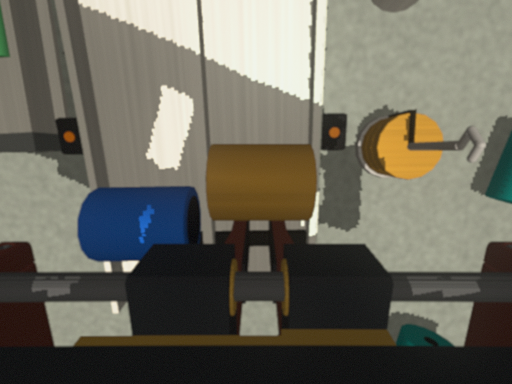

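The brass roller sits against both fingertips at (261,182), square in its lane. Blue hasn't moved, and the masses' hook is still beside the path. Continuing up to short of the stop.

```bash
python3 - <<'E'
from h import *
from station import env,viewer
for x in (-180,-72):
    print(env.move_l(g(x),rate=25,f_stop=15)); show(env)
cv2.imwrite("pics/w4.png",viewer.camera("wrist"))
E
```

```text
False
13.93 [-180.1  -34.    95. ] F ramp [-2.63  0.03  1.35]
False
18.39 [-72. -34.  95.] F ramp [-4.14  1.16  1.26]
```

View pics/w4.png

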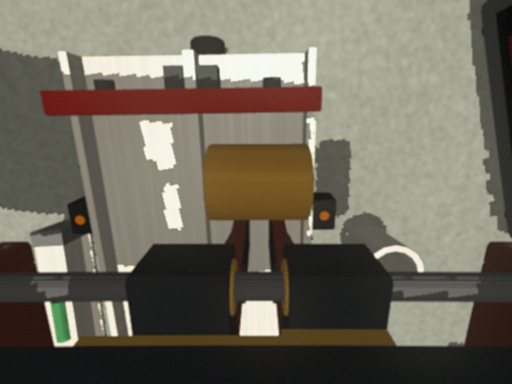

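The roller is at (259,182), with the red stop's face at row ~115, so the gap is ≈18 mm. Final slow approach with a force stop.

```bash
python3 - <<'E'
from h import *
from station import env,viewer
print(env.move_l(g(-40),rate=10,f_stop=6)); show(env)
for i in range(4): env.hold(.15); show(env)
cv2.imwrite("pics/w5.png",viewer.camera("wrist"))
E
```

```text
True
20.2 [-55.4 -34.   94.8] F ramp [-1.48 -0.49  0.52]
20.35 [-55.5 -33.8  94.5] F ramp [-0.5   0.91  0.48]
20.5 [-55.7 -33.7  94.4] F ramp [-0.99 -0.75 -0.01]
20.65 [-55.7 -33.6  94.4] F ramp [-0.93  0.31 -0.03]
20.8 [-55.8 -33.6  94.5] F ramp [-0.65  0.24 -0.78]
```

View pics/w5.png

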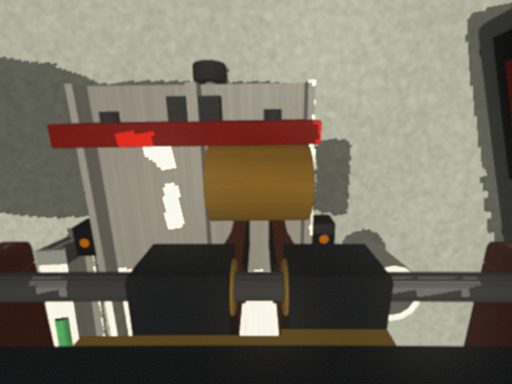

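The force stop tripped at x = -55.4 (expected ≈ -54), but the arm then eased off to ≈0.8 N. I'll advance in small steps to a steady light push.

```bash
python3 - <<'E'
from h import *
from station import env,viewer
def favg(n=8):
    f=[];
    for i in range(n): env.hold(.04); f.append(F.T@env.read_state()['force'])
    return np.mean(f,0),np.std(f,0)
x=-55.7
while x<-50:
    x+=0.4; hit=env.move_l(g(x),rate=5,f_stop=12); a,s=favg()
    st=env.read_state(); print(round(st['time_s'],2),round(x,1),(F.T@(st['tool_pos']-M0)).round(2),a.round(2),s.round(2),hit)
    if a[0]<-5 or hit or st['time_s']>29: break
E
```

```text
21.48 -55.3 [-55.36 -33.86  94.94] [-1.89  0.78 -0.37] [0.47 0.24 0.38] False
22.06 -54.9 [-55.2  -33.89  94.94] [-5.28  0.91  0.03] [0.61 0.4  0.65] False
```

```bash
python3 - <<'E'
from h import *
from station import env,viewer
env.move_l(g(-54.7),rate=5,f_stop=12)
f=[]
for i in range(15): env.hold(.05); f.append(F.T@env.read_state()['force'])
print(np.mean(f[:7],0).round(2),np.mean(f[7:],0).round(2)); show(env)
for n in("scene","side","wrist"): cv2.imwrite(f"pics/{n}6.png",viewer.camera(n))
a=cv2.imread("pics/side6.png")[140:270,190:310];b=cv2.imread("pics/scene6.png")[140:270,200:320]
cv2.imwrite("pics/c6.png",cv2.resize(np.hstack([a,b]),None,fx=3.3,fy=3.3,interpolation=cv2.INTER_CUBIC))
w=cv2.imread("pics/wrist6.png")[90:250,160:360];cv2.imwrite("pics/w6c.png",cv2.resize(w,None,fx=3.5,fy=3.5,interpolation=cv2.INTER_CUBIC))
E
```

```text
[-6.08  0.84  0.24] [-6.04  0.87  0.23]
23.06 [-55.2 -33.9  95. ] F ramp [-6.48  1.63 -0.32]
```

View pics/c6.png

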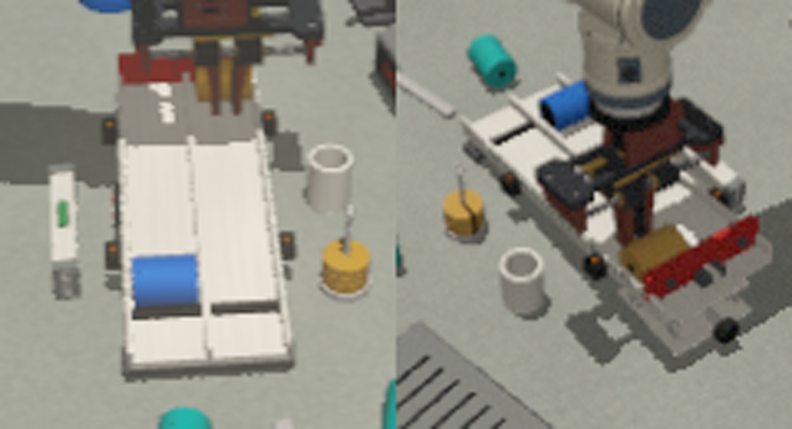

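View pics/w6c.png

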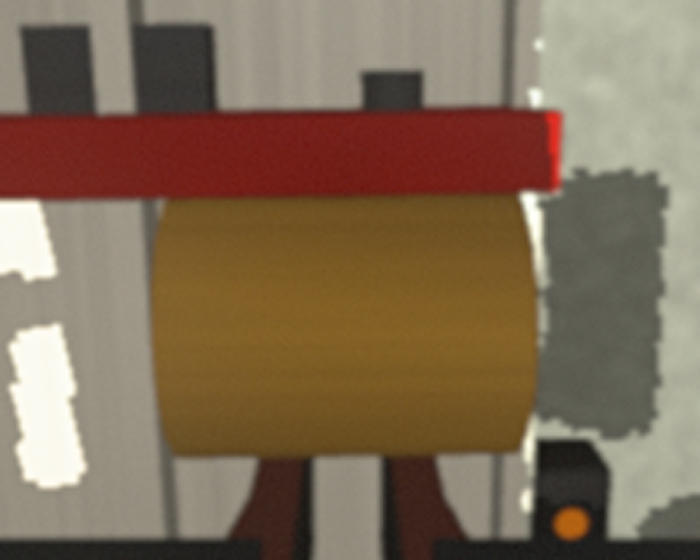

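The roller lies flush against the red stop across its whole length. Force is a steady 6 N and the TCP is stalled at -55.2 while commanded to -54.7. Blue roller, masses, sleeve and level look unmoved. Signing off.

```bash
python3 - <<'E'
from h import *
from station import env,workorder
print(workorder.sign_off()); show(env)
E
```

```text
the job is handed in; nothing more can be done
None
the job is handed in; nothing more can be done
```

The brass roller is resting against the red stop at the top of its lane (the one farther from the robot). I handed the job in at about 23 s with the fingertips still pushing on it lightly. It was pushed from behind at 10–25 mm/s mean speed, without being gripped or lifted.

**Last checks**
- **Push:** the force along the slope held steady at about 6 N. The tool did not move when I commanded another 0.2 mm, as expected against the rigid stop.
- **Contact:** the wrist picture shows no gap between the roller and the stop along its whole length.
- **Everything else:** the blue roller, masses, sleeve and level look unmoved in the scene and side views. I did not check the caliper, tape and pencil afterwards, but the arm never worked near them.

**Disagreements along the way**
- **Stop position:** my first estimate was about 6 mm too far uphill. I corrected it from the wrist view before descending, and the final contact was within about 1 mm of the corrected prediction.
- **Push force:** the first force-limited stop left only about 0.8 N after the arm eased off, so I brought it up in small steps.

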